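Set the press's batch preset on three thumbwheels and load it

TASK

Set the three thumbwheels of the preset console to 3, 5 and 2 pips, left to right as seen from the robot (the facet facing straight up counts), by rolling their rims with a fingertip pressed on lightly, never with more than 16 N on the wheels or their case. Only when all three are right, press the load button fully in once and let it go. Leave the punch, nut and bolt beside the console where they are.

Things in the scene. Friction and masses are not known exactly. Their poses are not given: they have to be found in the camera images.
- console: grey batch-preset console, a fixed metal case with a dark top plate, 110 x 238 x 58 mm high; origin at the centre of its underside, x to the back (away from the operator), y to the left, z up. Across its top from left to right: three thumbwheels, then one push button. Nothing on it stands higher than 82 mm.
- wheel_left (a joint): left thumbwheel's angle, rad, axle along console y: clicks at 8 places 0.785 (45 degrees) apart (may start in between); value / 0.785 = white pips (0-7) on the drum facet facing straight up. Grows as the wheel's top is rolled to the back (console +x); stops just past 0 and 7. Roll the rim 23.6 mm a click; past halfway it snaps on when let go. Takes 2 N along the rim: press 5-10 N; lighter slips.
- rim_left (a point): nominal top of the left wheel's knurled black rim (radius 30, 14 mm wide), 76 mm above the console's underside, 18 above its case. The pip drum, 48 mm across, joins it on the right; wheels 56 mm apart. The real rim is up to 4 mm higher or lower, each differently, unmeasured: feel for it. The axle is sprung: gives way downward from 2.4 N, 4 N per mm, bottoms at 9 mm.
- wheel_mid (a joint): middle thumbwheel's angle, rad, axle along console y: clicks at 8 places 0.785 (45 degrees) apart (may start in between); value / 0.785 = white pips (0-7) on the drum facet facing straight up. Grows as the wheel's top is rolled to the back (console +x); stops just past 0 and 7. Roll the rim 23.6 mm a click; past halfway it snaps on when let go. Takes 2 N along the rim: press 5-10 N; lighter slips.
- rim_mid (a point): nominal top of the middle wheel's knurled black rim (radius 30, 14 mm wide), 76 mm above the console's underside, 18 above its case. The pip drum, 48 mm across, joins it on the right; wheels 56 mm apart. The real rim is up to 4 mm higher or lower, each differently, unmeasured: feel for it. The axle is sprung: gives way downward from 2.4 N, 4 N per mm, bottoms at 9 mm.
- wheel_right (a joint): right thumbwheel's angle, rad, axle along console y: clicks at 8 places 0.785 (45 degrees) apart (may start in between); value / 0.785 = white pips (0-7) on the drum facet facing straight up. Grows as the wheel's top is rolled to the back (console +x); stops just past 0 and 7. Roll the rim 23.6 mm a click; past halfway it snaps on when let go. Takes 2 N along the rim: press 5-10 N; lighter slips.
- rim_right (a point): nominal top of the right wheel's knurled black rim (radius 30, 14 mm wide), 76 mm above the console's underside, 18 above its case. The pip drum, 48 mm across, joins it on the right; wheels 56 mm apart. The real rim is up to 4 mm higher or lower, each differently, unmeasured: feel for it. The axle is sprung: gives way downward from 2.4 N, 4 N per mm, bottoms at 9 mm.
- load (a joint): travel of the round load button, m: 0 out, 0.006 fully in (5 N); springs back.
- load_top (a point): centre of the top face of the load button (grey, 26 mm across, in a round black housing), at the right end of the console, 57 mm right of the right wheel's axle; it is pressed straight down.
- spare_punch: turned steel die punch, 38 mm across, 58 mm high, stands to the right of the console; origin under its centre; a bystander.
- nut_0: steel nut, 27 mm, lies to the right of the console; origin under its centre; a bystander.
- bolt_1: steel bolt, 57 mm, stands to the left of the console; origin under its centre; a bystander.

How it is judged:
By the outcome, as a careful person would: the job done as asked, in the order asked, and still so for the second after the job is handed in, with the robot touching nothing.
It also fails if it takes over 67 s, if anything falls off the work surface, if the arm or the gripper's body presses on something with over 40 N, if the wrist force passes 120 N, or if a joint passes its speed limit or range.

ROBOT

A 7-joint arm with a two-finger parallel gripper is mounted at the origin on a cart in front of the work surface, level with it; the furniture and walls round the work are solid. World frame = base frame: x ahead of the robot, y to its left, z up, the work surface at z = 0. Lengths are in m, angles in rad, forces in N, time in s.
With the tool pointing down it reaches from about 0.375 to 0.925 m from the base axis. Payload 3.1 kg.
Tool frame: the origin (TCP) lies midway between the tips of the shut fingers; the grasp point (between the pads) lies 19 mm behind it; z points along the fingers, y is the line along which they close (so a half turn about z gives the same grasp; the last joint's range is limited). The gripper opens to 85 mm and grips with 20 to 120 N. Pads are 22 mm wide; open, the fingers measure 114 mm over their backs; the gripper's body (76 mm by 85 mm) begins 54 mm behind the grasp point. The pads swing forward as they close: fully open they stand 13 mm farther back than shut.
Start: joints at [1.101, 0.383, 0.044, 1.598, -0.018, 1.161, -0.05], TCP at [0.236, -0.606, 0.231] pointing down, gripper open.
Joint ranges: [-2.61, 2.61], [-0.41, 2.15], [-1.48, 1.57], [0, 2.5], [-1.57, 4.71], [0.05, 1.97], [-2.85, 2.85]. Speed limits (rad/s): [2.79, 2.79, 3.14, 3.14, 3.14, 3.14, 3.14].

INTERFACE

Orientations are given as [roll, pitch, yaw] about the fixed x, y, z axes, in that order (R = Rz(yaw) Ry(pitch) Rx(roll)).
In Python, from plant import arm gives the robot as it stands.
- The arm moves only by the tool send_rows, never from a script. Its arguments are lists of equal length, an entry for each row: "translation": the shift along the world's x, y, z in units of 0.05 m (1.0 is 0.05 m), a list of three; "twist": the turn about the world's z in units of 5 degrees (1.0 is 5 degrees); "jaw": the opening, from -1 (shut) to 1 (fully open). A call has 1 to 5 rows; each row shifts and turns the commanded pose from where the row before left it; what a row does not reach is not made up. A row lasts 1/10 s, in which the tool goes at most 50 mm and 8.59 degrees, less where a joint would pass 70% of its speed; a pose out of reach is approached as far as the arm can. A call with a number of a shift or a turn outside -1 to 1 is refused whole. A call with a gripper value outside its range is refused whole. The fingers move at their own pace and stop on an object; the grip force is fixed at half the most. Time passes only in rows, so rows that do not move let the fingers close. It gives the time, the measured TCP pose, the force, the opening and the grip force at its end, in the units of the state.
- arm.get_state(): the state, without advancing time (a new reading comes with each control period).
- arm.grab_frame(name): name is "scene" or "top" or "wrist"; returns a dict with "color" (384x512x3 uint8, red, green, blue), "range_z" (384x512 float32, m along the optical axis (not along the pixel's ray), 0 where there is no reading), "fx", "fy", "cx", "cy" (pixels), "R" (3x3) and "t" (3): a world point X has camera coordinates R X + t; the wrist camera has in their place "mount" (4x4, takes a point from camera to tool coordinates, whose origin is the TCP and whose axes are the flange's). Camera axes: x right, y down, z forward; pixel columns grow to the right and rows downward; lengths in m; the calibration is good to about 2 mm. A picture is of the moment at which its call begins: read the wrist's pose just before it.
- arm.hand_in(): hands the job in; it is judged then, once.
The state is a dict: "time": time; "joint_pos": joint angles; "qd": joint speeds; "tau": joint torques, N m; "tcp_pos": TCP position; "eef_rot": TCP orientation; "contact_force": force on the tool from outside, world axes, zero at the start; "moment": the same for the moment, N m; "grip_width": finger opening in m; "grasp_force": force on a finger pad.
Only numpy, scipy, OpenCV 4.12 (cv2) and the standard library are available. Lean on these libraries where they do the work, as an engineer would, in place of code of your own. Each camera call takes 0.05 s, during which the arm holds its last target. There are 200 camera calls.

## Working session

There is one attempt and no reset: what is moved stays moved. The work goes in short steps, Python scripts to look and compute and a tool call to move; the robot and the scene stay as the last step left them, time stands still between calls to the robot, and variables do not carry over. Pictures are saved under pics/ and viewed, at most 10 in all, crops included, and the job is handed in when it is done.

Besides the shell and the picture viewer there is one more tool, called after ">>>" by a JSON object that holds its "name" and its "arguments". send_rows: Moves the arm, as the interface text tells. Shifts and turns lie within -1 to 1; 1 stands for 0.05 m of shift or 5 degrees of turn. Its arguments: {"type":"object","properties":{"translation":{"type":"array","items":{"type":"array","items":{"type":"number","minimum":-1,"maximum":1}}},"twist":{"type":"array","items":{"type":"number","minimum":-1,"maximum":1}},"jaw":{"type":"array","items":{"type":"number"}}},"required":["translation","twist","jaw"]}

```bash
mkdir -p pics; ls; python3 - <<'E'
from plant import arm
import cv2,numpy as np
s=arm.get_state();print({k:np.round(v,3) for k,v in s.items()})
for n in("scene","top"):
    f=arm.grab_frame(n);np.savez(f"pics/{n}1.npz",**f)
    cv2.imwrite(f"pics/{n}1.png",f["color"][...,::-1]);print(n,f["fx"],f["cx"],f["cy"],np.round(f["R"],3).tolist(),np.round(f["t"],3))
a=cv2.imread("pics/scene1.png");b=cv2.imread("pics/top1.png")
cv2.imwrite("pics/both1.png",cv2.resize(np.vstack([a,b]),(400,600)))
E
```

```text
pics
{'time': np.float64(0.0), 'joint_pos': array([ 1.101,  0.384,  0.044,  1.6  , -0.018,  1.161, -0.05 ]), 'qd': array([-0.   ,  0.001, -0.001,  0.   ,  0.   , -0.   , -0.003]), 'tau': array([-0.0000e+00, -4.3347e+01,  1.0240e+00, -2.4952e+01,  1.0000e-02,
        1.1000e-02, -0.0000e+00]), 'tcp_pos': array([ 0.236, -0.605,  0.23 ]), 'eef_rot': array([-3.139,  0.   ,  0.372]), 'contact_force': array([ 0.208,  0.191, -0.621]), 'moment': array([-0.042,  0.014, -0.045]), 'grasp_force': np.float64(0.0), 'grip_width': np.float64(0.086)}
scene 437.2694327339144 261.2445820369876 186.56852121528564 [[-0.778, -0.629, 0.015], [-0.429, 0.513, -0.744], [0.459, -0.585, -0.669]] [0.559 0.136 0.817]
top 444.0524416779651 256.58549257311006 191.65692673138753 [[0.006, -1.0, 0.002], [-0.997, -0.006, -0.075], [0.075, -0.002, -0.997]] [0.221 0.533 0.995]
```

View pics/top1.png

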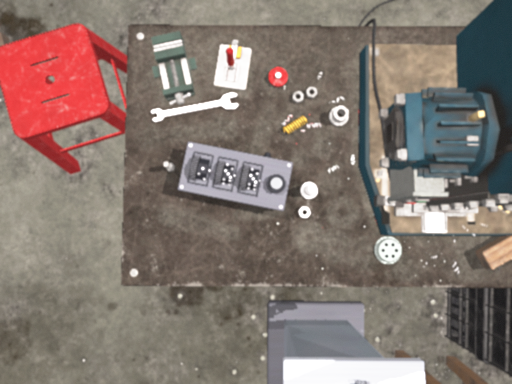

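The top view shows the console at about (236,177), slightly yawed. The wheels are at about (200,171), (226,175) and (251,180), and the button is at (276,184). I'll zoom in and compute positions.

```bash
cat > h.py <<'E'
import numpy as np,cv2
def pt(f,u,v,z=None):
    """world point of pixel: on plane z if given, else by depth"""
    R,t=f["R"],f["t"];d=np.array([(u-f["cx"])/f["fx"],(v-f["cy"])/f["fy"],1])
    c=-R.T@t;w=R.T@d
    if z is None: return c+w*f["range_z"][int(round(v)),int(round(u))]
    return c+w*(z-c[2])/w[2]
E
python3 - <<'E'
from h import *
f=np.load("pics/top1.npz")
c=f["color"][135:220,165:330,::-1]
cv2.imwrite("pics/crop1.png",cv2.resize(c,None,fx=4.8,fy=4.8,interpolation=cv2.INTER_CUBIC))
d=f["range_z"];P=np.array([[pt(f,u,v) for u in range(165,330)] for v in range(135,220)])
m=((P[...,2]>.045)&(P[...,2]<.09)&(np.arange(165,330)<298)[None]).astype(np.uint8)
n,l,s,_=cv2.connectedComponentsWithStats(m);k=1+s[1:,4].argmax();Q=P[l==k]
r=cv2.minAreaRect((Q[:,:2]*1000).astype(np.float32));print(r,cv2.boxPoints(r),np.median(Q[:,2]),Q[:,2].max())
g=np.load("pics/scene1.npz");cv2.imwrite("pics/scene1.png",g["color"][...,::-1])
E
```

```text
((564.2210693359375, 272.19488525390625), (238.3011932373047, 110.07976531982422), 78.96823120117188) [[487.39838 165.7781 ]
 [595.44403 144.71396]
 [641.04376 378.61166]
 [532.9981  399.6758 ]] 0.05843308618944848 0.08422443323107498
```

View pics/crop1.png

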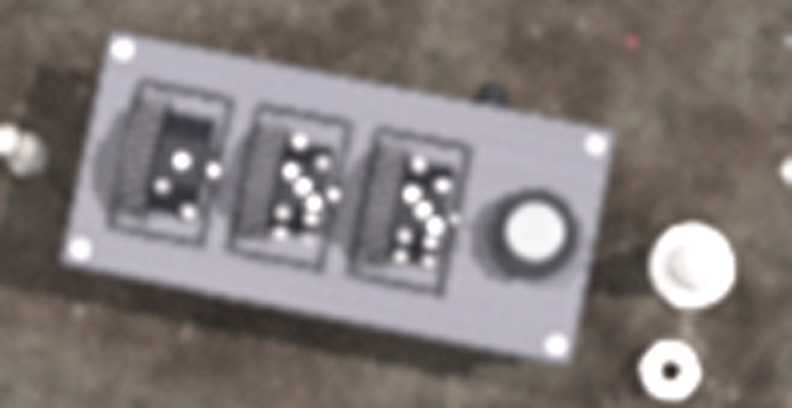

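View pics/scene1.png

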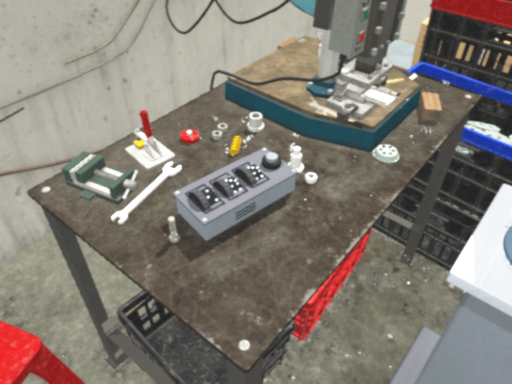

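The console fit matches the given sizes (238.3×110 mm). Its centre is at (0.564, 0.272) with yaw −11.0°. I'll move over it, staying in front of the press, and turn the tool to yaw 79°.

>>> {"name": "send_rows", "arguments": {"translation": [[0.25,0.95,0.2],[0.25,0.95,0.2],[0.25,0.95,0.2],[0.25,0.95,0.2],[0.25,0.95,0.2]], "twist": [0.7,0.7,0.7,0.7,0.7], "jaw": [-1,-1,-1,-1,-1]}}

```text
time: 0.6
tcp_pos: [0.2985, -0.3664, 0.2809]
eef_rot: [-3.141, 0.0, 0.68]
contact_force: [0.9, 0.3, 0.3]
grip_width: 0.0122
grasp_force: 0.0
```

>>> {"name": "send_rows", "arguments": {"translation": [[0.3,0.95,0],[0.3,0.95,0],[0.3,0.95,0],[0.3,0.95,0],[0.3,0.95,0]], "twist": [0.7,0.7,0.7,0.7,0.7], "jaw": [-1,-1,-1,-1,-1]}}

```text
time: 1.1
tcp_pos: [0.3733, -0.1291, 0.2809]
eef_rot: [3.141, 0.0, 0.985]
contact_force: [1.2, 0.2, -0.2]
grip_width: -0.0
grasp_force: 0.0
```

>>> {"name": "send_rows", "arguments": {"translation": [[0.3,0.9,0],[0.3,0.9,0],[0.3,0.9,0],[0.3,0.9,0],[0.3,0.9,0]], "twist": [0.7,0.7,0.7,0.7,0.7], "jaw": [-1,-1,-1,-1,-1]}}

```text
time: 1.6
tcp_pos: [0.4484, 0.0954, 0.281]
eef_rot: [3.141, 0.001, 1.29]
contact_force: [1.4, -0.3, -0.3]
grip_width: 0.0001
grasp_force: 0.0
```

>>> {"name": "send_rows", "arguments": {"translation": [[0.4,0.9,0],[0.4,0.9,0],[0.4,0.7,0],[0,0,0]], "twist": [0.5,0.5,0,0], "jaw": [-1,-1,-1,-1]}}

```text
time: 2.0
tcp_pos: [0.5085, 0.2253, 0.2804]
eef_rot: [-3.139, -0.006, 1.384]
contact_force: [-0.1, -0.5, -0.5]
grip_width: -0.0001
grasp_force: 0.0
```

```bash
cat >> h.py <<'E'
C=np.array([.5642,.2722]);YAW=np.deg2rad(-11.03)
EX=np.array([np.cos(YAW),np.sin(YAW)]);EY=np.array([-EX[1],EX[0]])
def wrist(arm):
    from scipy.spatial.transform import Rotation as Ro
    s=arm.get_state();f=arm.grab_frame("wrist")
    T=np.eye(4);T[:3,:3]=Ro.from_euler("xyz",s["eef_rot"]).as_matrix();T[:3,3]=s["tcp_pos"]
    M=np.linalg.inv(T@f["mount"]);f["R"]=M[:3,:3];f["t"]=M[:3,3];return s,f
def con(P): d=np.asarray(P)[...,:2]-C; return np.stack([d@EX,d@EY],-1)
def rect(f,z,hx=60,hy=125,s=3):
    """console-frame rectified picture on plane z: up=+x, left=+y, s px/mm"""
    k=np.array([[hx,hy],[hx,-hy],[-hx,-hy],[-hx,hy]])/1000.
    W=np.c_[C+k[:,:1]*EX+k[:,1:]*EY,np.full(4,z)]
    c=W@f["R"].T+f["t"];uv=np.c_[f["fx"]*c[:,0]/c[:,2]+f["cx"],f["fy"]*c[:,1]/c[:,2]+f["cy"]]
    dst=np.float32([[0,0],[2*hy*s,0],[2*hy*s,2*hx*s],[0,2*hx*s]])
    return cv2.warpPerspective(f["color"][...,::-1],cv2.getPerspectiveTransform(uv.astype(np.float32),dst),(2*hy*s,2*hx*s))
E
python3 - <<'E'
from h import *; from plant import arm
s,f=wrist(arm);print(s["tcp_pos"],s["eef_rot"],s["contact_force"]);np.savez("pics/w1.npz",**f)
print(np.round(f["mount"],3).tolist(), "cam",-f["R"].T@f["t"])
cv2.imwrite("pics/w1.png",np.vstack([cv2.resize(f["color"][...,::-1],(320,240)).copy() if 0 else cv2.copyMakeBorder(cv2.resize(f["color"][...,::-1],(320,240)),0,0,0,430,0),rect(f,.07)]))
E
```

```text
[0.50849168 0.22529963 0.28042511] [-3.13863476 -0.00593063  1.38356027] [-0.0982101  -0.45431909 -0.49409665]
[[0.0, -0.961, -0.278, 0.072], [1.0, 0.0, 0.0, 0.0], [-0.0, -0.278, 0.961, -0.143], [0.0, 0.0, 0.0, 1.0]] cam [0.52236487 0.29496568 0.42343682]
```

View pics/w1.png

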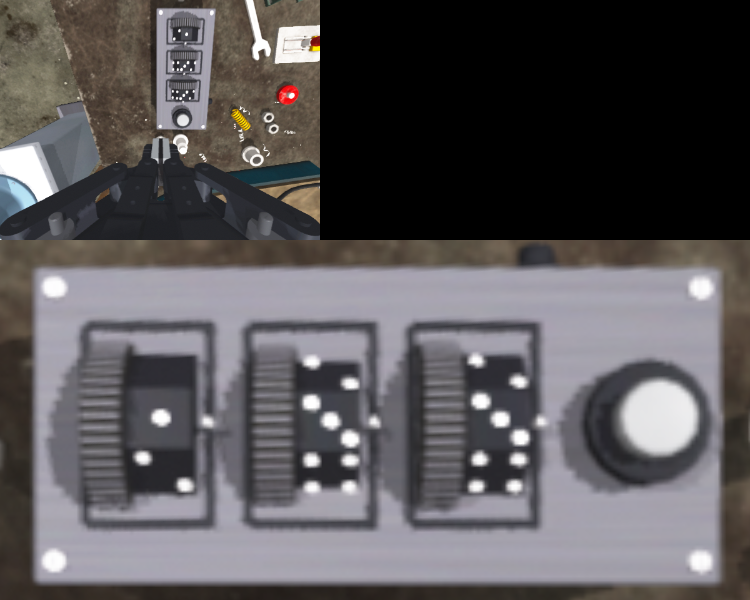

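The three wheels read 1, 3 and 3, with the middle facet centred on row ≈420 and pips at (160,417), (330,421) and (500,419). The needed rolls are left +2, middle +2 and right −1. The rims lie at console y ≈ +90, +34 and −22 mm, and the button at about −93 mm. I'll go to the left rim first.

>>> {"name": "send_rows", "arguments": {"translation": [[0.29,0.54,-0.72],[0.29,0.54,-0.72],[0.29,0.54,-0.72],[0.29,0.54,-0.72],[0.3,0.55,-0.9]], "twist": [0,0,0,0,0], "jaw": [-1,-1,-1,-1,-1]}}

```text
time: 2.55
tcp_pos: [0.5816, 0.3507, 0.0951]
eef_rot: [3.14, 0.001, 1.373]
contact_force: [0.5, 0.5, 0.7]
grip_width: -0.0002
grasp_force: 0.0
```

>>> {"name": "send_rows", "arguments": {"translation": [[0,0,0],[0,0,0],[0,0,0]], "twist": [0,0,0], "jaw": [-1,-1,-1]}}

```text
time: 2.85
tcp_pos: [0.5816, 0.3505, 0.0983]
eef_rot: [3.138, -0.0, 1.374]
contact_force: [-0.1, 0.2, 0.1]
grip_width: 0.0001
grasp_force: 0.0
```

>>> {"name": "send_rows", "arguments": {"translation": [[0,0.2,0],[0,0,-0.2],[0,0,-0.08],[0,0,0],[0,0,0]], "twist": [0,0,0,0,0], "jaw": [-1,-1,-1,-1,-1]}}

```text
time: 3.35
tcp_pos: [0.5801, 0.3613, 0.0819]
eef_rot: [-3.142, 0.001, 1.375]
contact_force: [-0.8, 0.0, 0.0]
grip_width: -0.0002
grasp_force: 0.0
```

>>> {"name": "send_rows", "arguments": {"translation": [[0,0,-0.04],[0,0,0]], "twist": [0,0], "jaw": [-1,-1]}}

```text
time: 3.55
tcp_pos: [0.5801, 0.3617, 0.0798]
eef_rot: [-3.141, 0.0, 1.375]
contact_force: [-0.3, -0.2, -0.6]
grip_width: 0.0002
grasp_force: 0.0
```

Now I'll feel for the rim in 1 mm steps.

>>> {"name": "send_rows", "arguments": {"translation": [[0,0,-0.02],[0,0,0]], "twist": [0,0], "jaw": [-1,-1]}}

```text
time: 3.75
tcp_pos: [0.5803, 0.3619, 0.0796]
eef_rot: [3.141, 0.0, 1.375]
contact_force: [-0.4, -0.6, 1.9]
grip_width: -0.0002
grasp_force: 1.2
```

>>> {"name": "send_rows", "arguments": {"translation": [[0,0,-0.02],[0,0,0]], "twist": [0,0], "jaw": [-1,-1]}}

```text
time: 3.95
tcp_pos: [0.5806, 0.362, 0.0789]
eef_rot: [3.141, -0.0, 1.375]
contact_force: [-1.3, -2.0, 5.4]
grip_width: 0.0
grasp_force: 2.5
```

>>> {"name": "send_rows", "arguments": {"translation": [[0,0,-0.02],[0,0,0]], "twist": [0,0], "jaw": [-1,-1]}}

```text
time: 4.15
tcp_pos: [0.5808, 0.362, 0.0783]
eef_rot: [3.14, -0.0, 1.375]
contact_force: [-1.3, -2.3, 6.1]
grip_width: -0.0002
grasp_force: 3.4
```

Contact is at z ≈ 0.0797, and the press is about 6 N. I'll lift, go back 12 mm, press again and stroke forward.

>>> {"name": "send_rows", "arguments": {"translation": [[0,0,0.1],[-0.24,0.046,0],[0,0,0],[0,0,-0.08],[0,0,0]], "twist": [0,0,0,0,0], "jaw": [-1,-1,-1,-1,-1]}}

```text
time: 4.65
tcp_pos: [0.5673, 0.3652, 0.078]
eef_rot: [-3.14, -0.001, 1.376]
contact_force: [-1.0, 0.4, 4.6]
grip_width: -0.0001
grasp_force: 1.9
```

>>> {"name": "send_rows", "arguments": {"translation": [[0,0,-0.02],[0,0,0]], "twist": [0,0], "jaw": [-1,-1]}}

```text
time: 4.85
tcp_pos: [0.5679, 0.3651, 0.0777]
eef_rot: [-3.141, -0.001, 1.376]
contact_force: [-1.6, 0.4, 5.6]
grip_width: 0.0
grasp_force: 2.7
```

>>> {"name": "send_rows", "arguments": {"translation": [[0.08,-0.015,0],[0.08,-0.015,0],[0.08,-0.015,0]], "twist": [0,0,0], "jaw": [-1,-1,-1]}}

```text
time: 5.15
tcp_pos: [0.5805, 0.3627, 0.0784]
eef_rot: [3.141, -0.001, 1.376]
contact_force: [-0.6, -0.5, 6.0]
grip_width: 0.0002
grasp_force: 3.5
```

>>> {"name": "send_rows", "arguments": {"translation": [[0.08,-0.015,0],[0.08,-0.015,0],[0.08,-0.015,0],[0.01,0,0]], "twist": [0,0,0,0], "jaw": [-1,-1,-1,-1]}}

```text
time: 5.55
tcp_pos: [0.5943, 0.3598, 0.078]
eef_rot: [3.14, -0.002, 1.374]
contact_force: [0.7, 1.0, 5.4]
grip_width: 0.0001
grasp_force: 2.4
```

>>> {"name": "send_rows", "arguments": {"translation": [[0,0,0.2],[-0.27,0.05,0],[-0.25,0.05,0],[0,0,0]], "twist": [0,0,0,0], "jaw": [-1,-1,-1,-1]}}

```text
time: 5.95
tcp_pos: [0.5622, 0.3659, 0.0863]
eef_rot: [-3.138, 0.002, 1.38]
contact_force: [0.4, 1.2, -0.5]
grip_width: 0.0
grasp_force: 0.0
```

```bash
python3 - <<'E'
from h import *; from plant import arm
s,f=wrist(arm);print(s["tcp_pos"],s["contact_force"])
g=arm.grab_frame("top")
a=cv2.resize(f["color"][...,::-1],(440,330));b=rect(f,.07,60,125,1.0*3)[:, :]
h=cv2.resize(g["color"][130:220,165:315,::-1],(450,270),interpolation=cv2.INTER_CUBIC)
o=np.zeros((600,800,3),np.uint8);o[:330,:440]=a;o[:216,440:800]=cv2.resize(h,(360,216));o[335:,:552]=cv2.resize(b,(552,265));cv2.imwrite("pics/w2.png",o)
E
```

```text
[0.56221009 0.36589965 0.08632958] [ 0.4196957   1.2005187  -0.48980875]Traceback (most recent call last):
  File "<stdin>", line 4, in <module>
  File "h.py", line 22, in rect
    return cv2.warpPerspective(f["color"][...,::-1],cv2.getPerspectiveTransform(uv.astype(np.float32),dst),(2*hy*s,2*hx*s))
           ~~~~~~~~~~~~~~~~~~~^^^^^^^^^^^^^^^^^^^^^^^^^^^^^^^^^^^^^^^^^^^^^^^^^^^^^^^^^^^^^^^^^^^^^^^^^^^^^^^^^^^^^^^^^^^^^
cv2.error: OpenCV(4.12.0) :-1: error: (-5:Bad argument) in function 'warpPerspective'
> Overload resolution failed:
>  - Can't parse 'dsize'. Sequence item with index 0 has a wrong type
>  - Can't parse 'dsize'. Sequence item with index 0 has a wrong type
```

```bash
python3 - <<'E'
from h import *; from plant import arm
s,f=wrist(arm);g=arm.grab_frame("top")
a=cv2.resize(f["color"][...,::-1],(440,330));b=rect(f,.07)
o=np.zeros((600,800,3),np.uint8);o[:330,:440]=a;o[:216,440:800]=cv2.resize(g["color"][130:220,165:315,::-1],(360,216),interpolation=cv2.INTER_CUBIC);o[335:,:552]=cv2.resize(b,(552,265));cv2.imwrite("pics/w2.png",o)
E
```

```text
(no output)
```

View pics/w2.png

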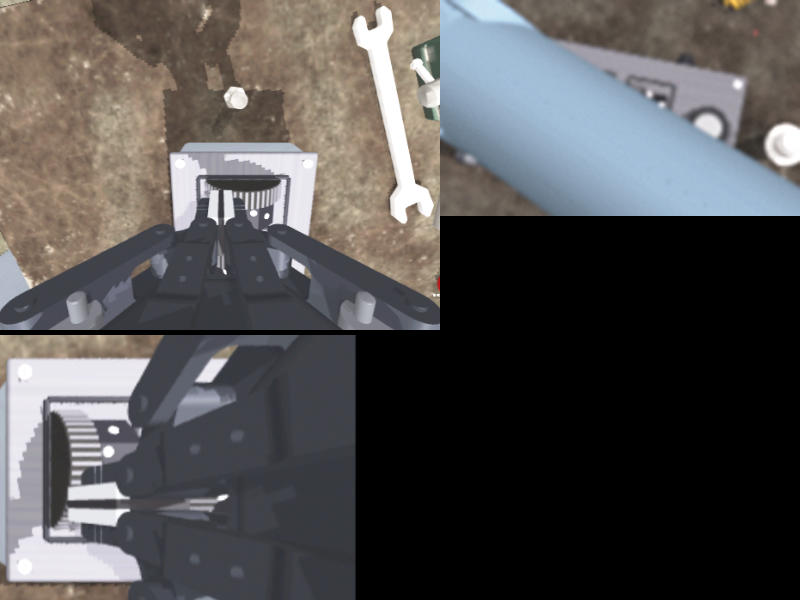

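Wheel 1 can't be read clearly at this range, because the gripper hides the drum. The force trace shows no slip, so I'll make the second stroke and then look from higher up.

>>> {"name": "send_rows", "arguments": {"translation": [[0.14,-0.027,0],[0,0,-0.1],[0,0,-0.05],[0,0,0]], "twist": [0,0,0,0], "jaw": [-1,-1,-1,-1]}}

```text
time: 6.55
tcp_pos: [0.5742, 0.3628, 0.0795]
eef_rot: [3.141, 0.001, 1.375]
contact_force: [-0.7, -1.7, 2.5]
grip_width: 0.0002
grasp_force: 1.2
```

>>> {"name": "send_rows", "arguments": {"translation": [[0,0,-0.02],[0,0,0]], "twist": [0,0], "jaw": [-1,-1]}}

```text
time: 6.75
tcp_pos: [0.5742, 0.3629, 0.079]
eef_rot: [3.141, 0.001, 1.375]
contact_force: [-0.4, -1.4, 3.7]
grip_width: -0.0001
grasp_force: 2.0
```

>>> {"name": "send_rows", "arguments": {"translation": [[0,0,0.08],[-0.12,0.023,0],[0,0,0],[0,0,-0.08],[0,0,-0.02]], "twist": [0,0,0,0,0], "jaw": [-1,-1,-1,-1,-1]}}

```text
time: 7.25
tcp_pos: [0.5672, 0.3655, 0.0777]
eef_rot: [-3.141, -0.001, 1.376]
contact_force: [-0.7, 1.2, 4.6]
grip_width: 0.0001
grasp_force: 2.2
```

>>> {"name": "send_rows", "arguments": {"translation": [[0,0,-0.01],[0,0,0]], "twist": [0,0], "jaw": [-1,-1]}}

```text
time: 7.45
tcp_pos: [0.5675, 0.3654, 0.0777]
eef_rot: [-3.141, -0.001, 1.376]
contact_force: [-1.5, 1.1, 4.5]
grip_width: 0.0001
grasp_force: 2.3
```

>>> {"name": "send_rows", "arguments": {"translation": [[0.05,-0.01,-0.02],[0.08,-0.015,0],[0.08,-0.015,0]], "twist": [0,0,0], "jaw": [-1,-1,-1]}}

```text
time: 7.75
tcp_pos: [0.5774, 0.3637, 0.0776]
eef_rot: [-3.141, -0.0, 1.376]
contact_force: [-3.0, -0.5, 8.8]
grip_width: -0.0001
grasp_force: 4.6
```

>>> {"name": "send_rows", "arguments": {"translation": [[0.08,-0.015,0],[0.08,-0.015,0],[0.08,-0.015,0],[0.03,-0.006,0],[0,0,0]], "twist": [0,0,0,0,0], "jaw": [-1,-1,-1,-1,-1]}}

```text
time: 8.25
tcp_pos: [0.5938, 0.3603, 0.0777]
eef_rot: [3.138, -0.002, 1.374]
contact_force: [0.2, -0.8, 7.0]
grip_width: -0.0002
grasp_force: 3.1
```

>>> {"name": "send_rows", "arguments": {"translation": [[0,0,0.6],[-0.2,-0.7,0.8],[-0.2,-0.7,0.8],[-0.2,-0.7,0.8],[0,0,0]], "twist": [0,0,0,0,0], "jaw": [-1,-1,-1,-1,-1]}}

```text
time: 8.75
tcp_pos: [0.5684, 0.2575, 0.2219]
eef_rot: [3.132, 0.0, 1.367]
contact_force: [0.9, 0.4, 0.3]
grip_width: -0.0002
grasp_force: 0.0
```

```bash
python3 - <<'E'
from h import *; from plant import arm
s,f=wrist(arm);print(s["tcp_pos"],s["eef_rot"],s["qd"].round(2));cv2.imwrite("pics/w3.png",rect(f,.07))
E
```

```text
[0.56839253 0.25752663 0.22192733] [3.13192200e+00 3.96526012e-04 1.36698996e+00] [-0.05  0.07 -0.01  0.03 -0.   -0.07 -0.04]
```

View pics/w3.png

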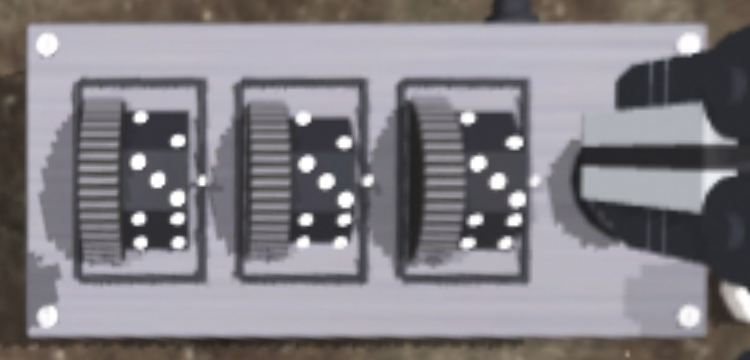

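The left wheel now reads 3, with pips at (138,161), (157,181) and (177,198). The middle and right wheels still read 3. Next is the middle wheel.

>>> {"name": "send_rows", "arguments": {"translation": [[-0.1,0.5,-0.5],[-0.1,0.5,-0.7],[0,0,-0.7],[0,0,-0.75],[0,0,0]], "twist": [0,0,0,0,0], "jaw": [-1,-1,-1,-1,-1]}}

```text
time: 9.3
tcp_pos: [0.5482, 0.3099, 0.0762]
eef_rot: [-3.13, 0.01, 1.378]
contact_force: [-0.8, -0.7, -1.0]
grip_width: 0.0003
grasp_force: 0.0
```

>>> {"name": "send_rows", "arguments": {"translation": [[0,0,0]], "twist": [0], "jaw": [-1]}}

```text
time: 9.4
tcp_pos: [0.5526, 0.3128, 0.0827]
eef_rot: [-3.138, 0.002, 1.376]
contact_force: [0.8, 0.3, 0.5]
grip_width: -0.0005
grasp_force: 0.0
```

>>> {"name": "send_rows", "arguments": {"translation": [[0,0,0],[0,0,0]], "twist": [0,0], "jaw": [-1,-1]}}

```text
time: 9.6
tcp_pos: [0.5555, 0.3141, 0.087]
eef_rot: [3.138, -0.003, 1.375]
contact_force: [0.3, -0.3, 0.6]
grip_width: -0.0003
grasp_force: 0.0
```

>>> {"name": "send_rows", "arguments": {"translation": [[0.05,-0.11,0],[0,0,-0.06],[0,0,-0.06],[0,0,0],[0,0,0]], "twist": [0,0,0,0,0], "jaw": [-1,-1,-1,-1,-1]}}

```text
time: 10.1
tcp_pos: [0.5562, 0.3073, 0.0783]
eef_rot: [-3.141, 0.0, 1.376]
contact_force: [0.4, 0.3, -0.3]
grip_width: -0.0
grasp_force: 0.0
```

>>> {"name": "send_rows", "arguments": {"translation": [[0,0,-0.03],[0,0,0]], "twist": [0,0], "jaw": [-1,-1]}}

```text
time: 10.3
tcp_pos: [0.5562, 0.3074, 0.0768]
eef_rot: [-3.141, 0.0, 1.376]
contact_force: [0.4, 0.2, 0.0]
grip_width: 0.0004
grasp_force: 0.0
```

>>> {"name": "send_rows", "arguments": {"translation": [[0,0,-0.03],[0,0,0]], "twist": [0,0], "jaw": [-1,-1]}}

```text
time: 10.5
tcp_pos: [0.5563, 0.3073, 0.0753]
eef_rot: [-3.141, 0.0, 1.375]
contact_force: [0.5, -0.7, 0.1]
grip_width: -0.0002
grasp_force: 0.0
```

>>> {"name": "send_rows", "arguments": {"translation": [[0,0,-0.02],[0,0,0]], "twist": [0,0], "jaw": [-1,-1]}}

```text
time: 10.7
tcp_pos: [0.5565, 0.3075, 0.0749]
eef_rot: [3.141, 0.0, 1.375]
contact_force: [-1.7, -1.0, 1.7]
grip_width: -0.0003
grasp_force: 1.3
```

>>> {"name": "send_rows", "arguments": {"translation": [[0,0,-0.02],[0,0,0]], "twist": [0,0], "jaw": [-1,-1]}}

```text
time: 10.9
tcp_pos: [0.5566, 0.3076, 0.0742]
eef_rot: [3.141, -0.0, 1.375]
contact_force: [-1.1, -1.4, 4.6]
grip_width: 0.0003
grasp_force: 2.5
```

>>> {"name": "send_rows", "arguments": {"translation": [[0,0,-0.02],[0,0,0]], "twist": [0,0], "jaw": [-1,-1]}}

```text
time: 11.1
tcp_pos: [0.5566, 0.3077, 0.0735]
eef_rot: [3.141, -0.0, 1.376]
contact_force: [-2.3, -1.0, 6.2]
grip_width: -0.0006
grasp_force: 3.6
```

>>> {"name": "send_rows", "arguments": {"translation": [[0.08,-0.015,0.01],[0.08,-0.015,0],[0.08,-0.015,0]], "twist": [0,0,0], "jaw": [-1,-1,-1]}}

```text
time: 11.4
tcp_pos: [0.5679, 0.3055, 0.0743]
eef_rot: [-3.141, 0.001, 1.376]
contact_force: [-2.6, -2.9, 9.5]
grip_width: 0.0
grasp_force: 4.4
```

>>> {"name": "send_rows", "arguments": {"translation": [[0.08,-0.015,0],[0.08,-0.015,0],[0.08,-0.015,0],[0.04,-0.008,0],[0,0,0]], "twist": [0,0,0,0,0], "jaw": [-1,-1,-1,-1,-1]}}

```text
time: 11.9
tcp_pos: [0.5839, 0.3023, 0.0741]
eef_rot: [3.14, -0.001, 1.375]
contact_force: [0.5, -1.2, 6.1]
grip_width: -0.0001
grasp_force: 2.7
```

>>> {"name": "send_rows", "arguments": {"translation": [[0,0,0.12],[-0.27,0.052,0],[-0.27,0.052,0],[0,0,0],[0,0,0]], "twist": [0,0,0,0,0], "jaw": [-1,-1,-1,-1,-1]}}

```text
time: 12.4
tcp_pos: [0.554, 0.3081, 0.0787]
eef_rot: [-3.141, 0.001, 1.378]
contact_force: [0.8, -0.7, -0.5]
grip_width: -0.0002
grasp_force: 0.0
```

>>> {"name": "send_rows", "arguments": {"translation": [[0,0,-0.06],[0,0,-0.02],[0,0,0]], "twist": [0,0,0], "jaw": [-1,-1,-1]}}

```text
time: 12.7
tcp_pos: [0.5557, 0.3074, 0.0749]
eef_rot: [-3.141, 0.0, 1.375]
contact_force: [0.1, -0.0, 0.8]
grip_width: 0.0001
grasp_force: 0.4
```

>>> {"name": "send_rows", "arguments": {"translation": [[0,0,-0.02],[0,0,-0.02],[0,0,0]], "twist": [0,0,0], "jaw": [-1,-1,-1]}}

```text
time: 13.0
tcp_pos: [0.5556, 0.3077, 0.0737]
eef_rot: [3.141, 0.0, 1.375]
contact_force: [-2.3, -1.5, 4.8]
grip_width: 0.0004
grasp_force: 2.8
```

>>> {"name": "send_rows", "arguments": {"translation": [[0.08,-0.015,0.01],[0.08,-0.015,0],[0.08,-0.015,0]], "twist": [0,0,0], "jaw": [-1,-1,-1]}}

```text
time: 13.3
tcp_pos: [0.5666, 0.3056, 0.0745]
eef_rot: [-3.14, 0.001, 1.376]
contact_force: [-2.6, -2.2, 7.9]
grip_width: -0.0001
grasp_force: 4.0
```

>>> {"name": "send_rows", "arguments": {"translation": [[0.08,-0.015,0],[0.08,-0.015,0],[0.08,-0.015,0],[0.05,-0.01,0],[0,0,0]], "twist": [0,0,0,0,0], "jaw": [-1,-1,-1,-1,-1]}}

```text
time: 13.8
tcp_pos: [0.5831, 0.3023, 0.0743]
eef_rot: [3.14, -0.0, 1.374]
contact_force: [-0.2, -1.9, 5.5]
grip_width: 0.0001
grasp_force: 2.5
```

Next is the right wheel, starting 14 mm behind its top. I'll stroke toward the operator.

>>> {"name": "send_rows", "arguments": {"translation": [[0,0,0.3],[-0.1,-0.5,0],[-0.1,-0.5,0],[0,-0.05,0],[0,0,0]], "twist": [0,0,0,0,0], "jaw": [-1,-1,-1,-1,-1]}}

```text
time: 14.3
tcp_pos: [0.5723, 0.2491, 0.0887]
eef_rot: [3.141, 0.0, 1.374]
contact_force: [-0.1, -0.2, -0.8]
grip_width: 0.0001
grasp_force: 0.0
```

>>> {"name": "send_rows", "arguments": {"translation": [[0,0,0],[0,0,0]], "twist": [0,0], "jaw": [-1,-1]}}

```text
time: 14.5
tcp_pos: [0.5717, 0.2521, 0.0889]
eef_rot: [3.142, -0.002, 1.377]
contact_force: [-0.4, -0.1, -0.2]
grip_width: -0.0004
grasp_force: 0.0
```

>>> {"name": "send_rows", "arguments": {"translation": [[0.04,-0.08,0],[0,0,-0.08],[0,0,-0.06],[0,0,0]], "twist": [0,0,0,0], "jaw": [-1,-1,-1,-1]}}

```text
time: 14.9
tcp_pos: [0.5734, 0.246, 0.0806]
eef_rot: [-3.14, 0.001, 1.375]
contact_force: [-1.3, -0.2, -0.3]
grip_width: 0.0002
grasp_force: 0.0
```

>>> {"name": "send_rows", "arguments": {"translation": [[0,0,-0.03],[0,0,0]], "twist": [0,0], "jaw": [-1,-1]}}

```text
time: 15.1
tcp_pos: [0.5737, 0.2462, 0.0798]
eef_rot: [-3.141, 0.0, 1.376]
contact_force: [-1.0, 0.5, -0.1]
grip_width: -0.0001
grasp_force: 0.0
```

>>> {"name": "send_rows", "arguments": {"translation": [[0,0,-0.02],[0,0,0]], "twist": [0,0], "jaw": [-1,-1]}}

```text
time: 15.3
tcp_pos: [0.5739, 0.2462, 0.079]
eef_rot: [-3.142, -0.0, 1.375]
contact_force: [-0.5, 0.1, -0.2]
grip_width: -0.0002
grasp_force: 0.0
```

>>> {"name": "send_rows", "arguments": {"translation": [[0,0,-0.02],[0,0,0]], "twist": [0,0], "jaw": [-1,-1]}}

```text
time: 15.5
tcp_pos: [0.5744, 0.2463, 0.0784]
eef_rot: [3.141, -0.0, 1.375]
contact_force: [0.2, -0.2, 1.8]
grip_width: 0.0004
grasp_force: 0.5
```

>>> {"name": "send_rows", "arguments": {"translation": [[0,0,-0.02],[0,0,-0.02],[0,0,0]], "twist": [0,0,0], "jaw": [-1,-1,-1]}}

```text
time: 15.8
tcp_pos: [0.5753, 0.2463, 0.0771]
eef_rot: [3.139, -0.001, 1.375]
contact_force: [0.6, -0.9, 5.4]
grip_width: 0.0003
grasp_force: 2.5
```

>>> {"name": "send_rows", "arguments": {"translation": [[-0.08,0.015,0.01],[-0.08,0.015,0],[-0.08,0.015,0]], "twist": [0,0,0], "jaw": [-1,-1,-1]}}

```text
time: 16.1
tcp_pos: [0.5651, 0.2482, 0.0784]
eef_rot: [3.136, -0.002, 1.374]
contact_force: [2.3, -2.0, 7.0]
grip_width: -0.0001
grasp_force: 3.4
```

>>> {"name": "send_rows", "arguments": {"translation": [[-0.08,0.015,0],[-0.08,0.015,0],[-0.08,0.015,0],[-0.05,0.01,0],[0,0,0]], "twist": [0,0,0,0,0], "jaw": [-1,-1,-1,-1,-1]}}

```text
time: 16.6
tcp_pos: [0.5477, 0.2517, 0.0777]
eef_rot: [3.14, -0.001, 1.376]
contact_force: [-0.6, -1.1, 5.6]
grip_width: 0.0001
grasp_force: 3.3
```

Now I'll lift to where the wheels are in view, which is also over the button. The button is at (0.546, 0.181).

>>> {"name": "send_rows", "arguments": {"translation": [[0,0,0.6],[0,-0.5,0.7],[0,-0.5,0.7],[0,-0.4,0.5],[0,0,0]], "twist": [0,0,0,0,0], "jaw": [-1,-1,-1,-1,-1]}}

```text
time: 17.1
tcp_pos: [0.55, 0.1782, 0.2045]
eef_rot: [3.136, -0.0, 1.37]
contact_force: [0.4, 0.3, -0.6]
grip_width: 0.0001
grasp_force: 0.0
```

>>> {"name": "send_rows", "arguments": {"translation": [[0,0,0],[0,0,0]], "twist": [0,0], "jaw": [-1,-1]}}

```text
time: 17.3
tcp_pos: [0.5456, 0.182, 0.1998]
eef_rot: [-3.138, 0.001, 1.377]
contact_force: [-0.8, 0.2, -0.4]
grip_width: 0.0001
grasp_force: 0.0
```

```bash
python3 - <<'E'
from h import *; from plant import arm
s,f=wrist(arm);print(s["tcp_pos"],s["eef_rot"],s["contact_force"]);cv2.imwrite("pics/w4.png",rect(f,.07))
E
```

```text
[0.54563041 0.18198751 0.19977189] [-3.13825086e+00  6.50694314e-04  1.37721345e+00] [-0.77214103  0.21316436 -0.35343623]
```

View pics/w4.png

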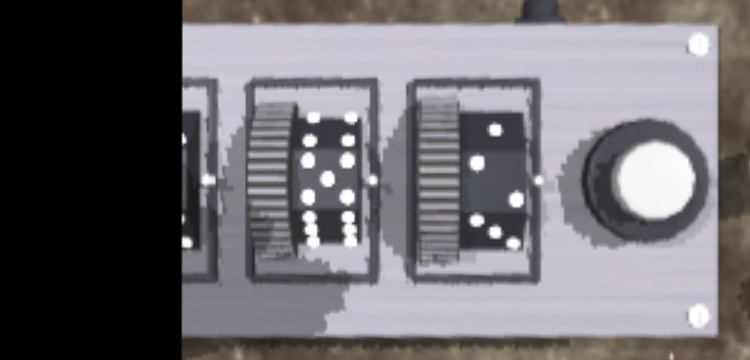

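The middle wheel reads 5 and the right reads 2. The left wheel was verified at 3 and hasn't been touched since. The button is at (655,180), under the TCP. I'll check its height and centre by depth.

```bash
python3 - <<'E'
from h import *; from plant import arm
s,f=wrist(arm)
P=np.array([[pt(f,u,v) for u in range(0,512,1)] for v in range(0,384,1)]);q=con(P)
m=(q[...,1]<-.065)&(q[...,1]>-.118)&(abs(q[...,0])<.03)&(P[...,2]>.03)&(P[...,2]<.1)
z=P[...,2][m];print(np.histogram(z,bins=np.arange(.05,.09,.002)))
t=m&(P[...,2]>.07);print(t.sum(),q[t].mean(0),np.ptp(q[t],0))
for a in np.arange(-.115,-.065,.003):
    k=m&(abs(q[...,1]-a)<.0015)&(abs(q[...,0])<.004);print(round(a,3),P[...,2][k].round(4).mean())
E
```

```text
(array([  0,   0,   2, 828, 691,  10,  14,   7,  30, 408, 314,  10,  13,
        26, 308, 190,   1,   0,   0]), array([0.05 , 0.052, 0.054, 0.056, 0.058, 0.06 , 0.062, 0.064, 0.066,
       0.068, 0.07 , 0.072, 0.074, 0.076, 0.078, 0.08 , 0.082, 0.084,
       0.086, 0.088]))
862 [-0.00010166 -0.08974023] [0.04002216 0.04028164]
-0.115 0.058129999999999994
-0.112 0.06947500000000001
-0.109 0.0699421052631579
-0.106 0.06985555555555556
-0.103 0.07938333333333335
-0.1 0.08008620689655171
-0.097 0.07981666666666666
-0.094 0.07985555555555557
-0.091 0.0800357142857143
-0.088 0.07965555555555554
-0.085 0.07989285714285713
-0.082 0.08001785714285714
-0.079 0.07498222222222221
-0.076 0.0700962962962963
-0.073 0.06978888888888889
-0.07 0.06303421052631579
-0.067 0.058219047619047615
```

The button top is at z = 0.080 and the housing at 0.070, and the TCP is centred over the button. I'll descend.

>>> {"name": "send_rows", "arguments": {"translation": [[0,0,-0.6],[0,0,-0.6],[0,0,-0.5],[0,0,-0.3],[0,0,0]], "twist": [0,0,0,0,0], "jaw": [-1,-1,-1,-1,-1]}}

```text
time: 17.9
tcp_pos: [0.5447, 0.181, 0.0983]
eef_rot: [-3.135, 0.002, 1.377]
contact_force: [0.1, -0.4, -0.4]
grip_width: -0.0
grasp_force: 0.0
```

>>> {"name": "send_rows", "arguments": {"translation": [[0,0,0],[0,0,0]], "twist": [0,0], "jaw": [-1,-1]}}

```text
time: 18.1
tcp_pos: [0.5486, 0.1821, 0.103]
eef_rot: [3.139, -0.002, 1.376]
contact_force: [-0.4, 0.0, -1.5]
grip_width: -0.0
grasp_force: 0.0
```

>>> {"name": "send_rows", "arguments": {"translation": [[-0.04,-0.02,-0.15],[0,0,-0.15],[0,0,-0.06],[0,0,0],[0,0,0]], "twist": [0,0,0,0,0], "jaw": [-1,-1,-1,-1,-1]}}

```text
time: 18.6
tcp_pos: [0.5454, 0.1802, 0.0834]
eef_rot: [-3.141, -0.0, 1.375]
contact_force: [-0.5, 0.6, 0.3]
grip_width: 0.0001
grasp_force: 0.0
```

>>> {"name": "send_rows", "arguments": {"translation": [[0,0,-0.04],[0,0,-0.04],[0,0,0]], "twist": [0,0,0], "jaw": [-1,-1,-1]}}

```text
time: 18.9
tcp_pos: [0.5457, 0.1803, 0.0797]
eef_rot: [3.141, -0.0, 1.375]
contact_force: [-0.4, 0.3, 1.4]
grip_width: -0.0001
grasp_force: 0.8
```

>>> {"name": "send_rows", "arguments": {"translation": [[0,0,-0.05],[0,0,-0.05],[0,0,0]], "twist": [0,0,0], "jaw": [-1,-1,-1]}}

```text
time: 19.2
tcp_pos: [0.5458, 0.1804, 0.0748]
eef_rot: [3.141, -0.0, 1.375]
contact_force: [-1.1, -0.2, 4.4]
grip_width: 0.0001
grasp_force: 2.2
```

>>> {"name": "send_rows", "arguments": {"translation": [[0,0,-0.03],[0,0,0]], "twist": [0,0], "jaw": [-1,-1]}}

```text
time: 19.4
tcp_pos: [0.5458, 0.1804, 0.0741]
eef_rot: [3.141, 0.0, 1.375]
contact_force: [-1.3, -1.7, 8.4]
grip_width: 0.0001
grasp_force: 4.3
```

>>> {"name": "send_rows", "arguments": {"translation": [[0,0,-0.02],[0,0,0]], "twist": [0,0], "jaw": [-1,-1]}}

```text
time: 19.6
tcp_pos: [0.5459, 0.1804, 0.074]
eef_rot: [3.141, 0.001, 1.375]
contact_force: [-4.3, -1.2, 13.5]
grip_width: -0.0002
grasp_force: 6.7
```

>>> {"name": "send_rows", "arguments": {"translation": [[0,0,0.3],[0,0,0.7],[0,0,0.9],[0,0,0.9],[0,0,0]], "twist": [0,0,0,0,0], "jaw": [-1,-1,-1,-1,-1]}}

```text
time: 20.1
tcp_pos: [0.5496, 0.1828, 0.2193]
eef_rot: [3.13, -0.006, 1.376]
contact_force: [-0.2, 1.2, -0.2]
grip_width: -0.0003
grasp_force: 0.0
```

>>> {"name": "send_rows", "arguments": {"translation": [[0,-0.4,0],[0,-0.4,0],[0,0,0],[0,0,0]], "twist": [0,0,0,0], "jaw": [-1,-1,-1,-1]}}

```text
time: 20.5
tcp_pos: [0.5451, 0.14, 0.2115]
eef_rot: [-3.141, -0.0, 1.374]
contact_force: [-0.5, 0.2, -0.0]
grip_width: 0.0001
grasp_force: 0.0
```

```bash
python3 - <<'E'
from h import *; from plant import arm
s,f=wrist(arm);print(s["tcp_pos"],s["contact_force"]);cv2.imwrite("pics/w5.png",rect(f,.07))
E
```

```text
[0.54506191 0.1400421  0.21147355] [-0.47186761  0.21253836 -0.02501179]
```

View pics/w5.png

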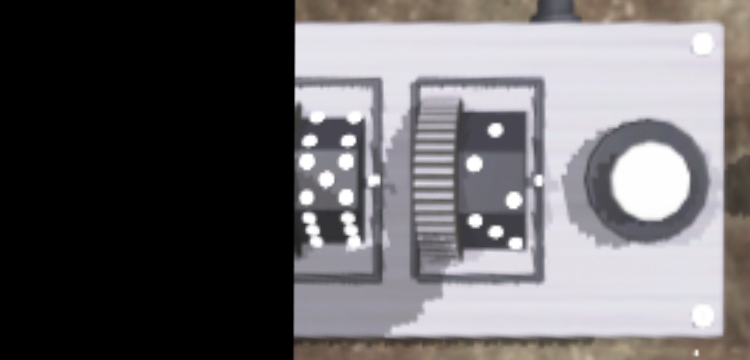

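The button was bottomed (13.5 N, 6 mm of travel) and has sprung back out. The middle wheel reads 5, the right 2, and the arm touches nothing. I'm handing the job in.

```bash
python3 -c "
from plant import arm
print(arm.hand_in())"
```

```text
the job is handed in; nothing more can be done
None
```

The thumbwheels are set to 3, 5 and 2; the load button was pressed fully in once (13.5 N, 6 mm) and released, and the job was handed in at about 20.5 s with the arm clear. The left wheel's 3 was last seen before the other wheels were rolled, the highest force I read on a wheel was 9.5 N, and I didn't check the punch, nut and bolt again.

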